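# Roll a test roller into the bench gauge

### The job

Take the paddle out of its stand and, pushing with its blade, gently roll the steel roller along the gauge's track and down the step into the cradle; the roller is only ever moved by the paddle, never with the fingers and never lifted. There, keep it pressed against the sprung plunger with a steady 6 N for about a second and a half, never bottoming the plunger, then ease off slowly so that the roller stays lying in the cradle. Put the paddle back upright in its stand, fully home, let it go, and leave the other things on the bench alone.

Things in the scene. Friction and masses are not known exactly. Their poses are not given: they have to be found in the camera images.
- gauge: Fixed grey bench gauge 330 x 74 mm. x runs along the track in the rolling direction, y across, z up; origin on the bench, on the centre line. Track floor z = 20 mm for x -140 to 60, then a square 4 mm step down to the cradle floor, z = 16. Steel guides: tops z = 26, inner faces y = +-27, x -140 to 100; a lip 6 mm long, equally high, closes the track's start.
- cradle (a point): Point on the cradle floor at the foot of the step, gauge x = 60, y = 0, z = 16 mm; axes as the gauge. A roller lying in the cradle against the step has its centre 10 mm further along x.
- plunger_mid (a point): Mean place of the face of the sprung plunger (gauge x = 106, z = 31 mm). Steel plate 36 wide, z 19 to 44, in a grey head (top z = 56) clamped beyond the cradle. The true face is up to 14 mm either way along x, not measured: feel or look for it. It gives along x only: 2 N to start, then 4 N more per mm; bottoms after 3.5 mm (16 N). Let go suddenly it can throw the roller back over the step.
- roller: Solid steel roller, 30 mm diameter, 50 long, about 0.2 kg, lying across the track, square to it. Origin at its centre, own y along its axis (it turns about y as it rolls). On the track its centre is at z = 35 mm of the gauge, in the cradle at 31.
- paddle: Paddle, upright in the stand. Origin: centre of the blade's lower edge; z up, x across the thin way. Blade 6 (x) by 30 (y) mm, z 0 to 35; shoulder plate 34 by 58, z 34 to 42; wooden handle 16 (x) by 24 (y), z 42 to 90. About 0.1 kg. Either face pushes, blade low between the guides; grip the handle low, across its 16 mm, so the push runs along the closing line.
- stand: Fixed wooden stand, 44 (x) by 70 (y) mm block on a 60 by 84 foot, rim 40 high; origin at the centre of its underside. A slot 16 (x) by 42 (y), open on top, takes the blade; the paddle's shoulder rests on the rim, its origin then 6 mm above the stand's, axes parallel to the stand's (either way round).
- jar: Bystander: glass jar with steel lid, 48 mm diameter, 55 high, origin at the centre of its underside.
- screwdriver: Bystander: screwdriver 150 mm long lying on the bench.
- loupe: Bystander: black eye loupe, 38 mm diameter, 34 high, origin at the centre of its underside.
Mind the look-alikes: they are no part of the job. Leave any green look-alike of the paddle alone.

How it is judged:
By the outcome, as a careful person would: the job done as asked, in the order asked, and still so for the second after the job is handed in, with the robot touching nothing.
It also fails if it takes over 64 s, if anything falls off the work surface, if the arm or the gripper's body presses on something with over 40 N, if the wrist force passes 120 N, or if a joint passes its speed limit or range.

### The arm

A 6-joint arm with a two-finger parallel gripper is mounted at the origin on the work surface. World frame = base frame: x ahead of the robot, y to its left, z up, the work surface at z = 0. Lengths are in m, angles in degrees, forces in N, time in s.
With the tool pointing down it reaches from about 0.35 to 0.975 m from the base axis. Payload 17.4 kg.
Tool frame: the origin (TCP) lies at the very end of the fingers, on their centre line; the grasp point (between the pads) lies 19 mm behind it (env.grip_depth is the distance from the TCP to the grasp point, in m); z points along the fingers, y is the line along which they close (so a half turn about z gives the same grasp; the last joint's range is limited). The gripper opens to 85 mm and grips with 20 to 120 N. Pads are 22 mm wide; open, the fingers measure 114 mm over their backs; the gripper's body (76 mm by 85 mm) begins 54 mm behind the grasp point. The pads swing forward as they close: fully open they stand 13 mm farther back than shut.
Start: joints at [-70.692, 6.646, 82.598, -0, 90.757, -2.166], TCP at [0.247, -0.628, 0.231] pointing down, gripper open.
Joint ranges: [-162.19, 162.19], [-47.58, 125.68], [4.15, 143.07], [-65.23, 245.23], [0.69, 171.88], [-170.13, 170.13]. Speed limits (degrees/s): [108.29, 108.29, 127.2, 180, 180, 180].

### API

Orientations are given as [roll, pitch, yaw] about the fixed x, y, z axes, in that order (R = Rz(yaw) Ry(pitch) Rx(roll)).
In Python, from cell import env gives the robot as it stands.
- The arm moves only by the tool servo_tool, never from a script. Its argument "rows" is a list of rows, each an object with "xyz": the shift along the tool's x, y, z scaled (see below), a list of three; "dr": the turn, a rotation vector about the tool's x, y, z scaled (see below), a list of three; "gripper": the closure, from 0 (fully open) to 1 (shut). A call has 1 to 20 rows; each row shifts and turns the commanded pose from where the row before left it, along the tool's axes as they then stand; what a row does not reach is not made up. The controller multiplies each number of a shift by 30 mm and each number of a turn by 10 degrees. A row lasts 1/8 s, in which the tool goes at most 62.5 mm and 10.7 degrees, less where a joint would pass 70% of its speed; a pose out of reach is approached as far as the arm can. A call with a number of a shift or a turn outside -1 to 1 is refused whole. A call with a gripper value outside its range is refused whole. The fingers move at their own pace and stop on an object; "force" is the grip in N (left out, the last holds). Time passes only in rows, so rows that do not move let the fingers close. It gives the time, the measured TCP pose, the force, the opening and the grip force at its end, in the units of the state.
- env.sense(): the state, without advancing time (a new reading comes with each control period).
- env.read_camera(name): name is "scene" or "top"; returns a dict with "image" (480x640x3 uint8, red, green, blue), "fx", "fy", "cx", "cy" (pixels), "view" (4x4, takes a point from world to camera coordinates). Camera axes: x right, y down, z forward; pixel columns grow to the right and rows downward; lengths in m; the calibration is good to about 2 mm. A picture is of the moment at which its call begins. There is no depth.
- env.sign_off(): hands the job in; it is judged then, once.
Trained networks look in a picture, given as the dict that the camera call returned (one of the last four; its "shot" number tells which), for a name from the list of things; names that differ only in an ending like _2 or _b are one class to them, and where a whole thing is asked for, a point or a joint stands for the part that bears it (a point fixed in the world has none). Each returns a list of dicts, best first, with "score" (0 to 1); they miss things now and then, are a little off and sometimes report something else, mostly with a low value. They report only what shows in the picture. A call takes as long as a camera call. They do not tell look-alikes from the thing itself.
- env.regions_of(query, picture): "pixels" (480x640 bool, what is visible of it) and "box" ([left, top, right, bottom] in pixels, round what is visible of it).
- env.landmark_of(query, picture): "uv" ([column, row] in pixels: a listed point, or the origin of a listed thing).
The state is a dict: "time_s": time; "joint_positions": joint angles; "qvel": joint speeds; "joint_efforts": joint torques, N m; "eef_pos": TCP position; "tcp_rot": TCP orientation; "contact_force": force on the tool from outside, world axes, zero at the start; "torque": the same for the moment, N m; "gripper_width": finger opening in m; "grasp_force": force on a finger pad.
Only numpy, scipy, OpenCV 4.12 (cv2) and the standard library are available. Lean on these libraries where they do the work, as an engineer would, in place of code of your own. Each camera call takes 0.05 s, during which the arm holds its last target. There are 200 camera calls.

## Working session

There is one attempt and no reset: what is moved stays moved. The work goes in short steps, Python scripts to look and compute and a tool call to move; the robot and the scene stay as the last step left them, time stands still between calls to the robot, and variables do not carry over. Pictures are saved under pics/ and viewed, at most 10 in all, crops included, and the job is handed in when it is done.

Besides the shell and the picture viewer there is one more tool, called after "Call:" as name([rows], argument=value, ...), one row to a line, values as JSON. servo_tool: Moves the arm, as the interface text tells. Shifts and turns lie within -1 to 1; 1 stands for 30 mm of shift or 10 degrees of turn. Its arguments: {"type":"object","properties":{"rows":{"type":"array"},"force":{"type":"number"}},"required":["rows"]}

```bash
ls; mkdir -p pics; cat > h.py <<'E'
import numpy as np, cv2
from cell import env
def shot(n,save=None):
    p=env.read_camera(n)
    if save: cv2.imwrite('pics/'+save,p['image'][:,:,::-1])
    return p
def proj(p,X):
    X=np.atleast_2d(X); c=(np.c_[X,np.ones(len(X))]@np.array(p['view']).T)[:,:3]
    return np.c_[p['fx']*c[:,0]/c[:,2]+p['cx'],p['fy']*c[:,1]/c[:,2]+p['cy']]
def ray(p,uv):
    V=np.array(p['view']);R=V[:3,:3];o=-R.T@V[:3,3]
    d=R.T@np.array([(uv[0]-p['cx'])/p['fx'],(uv[1]-p['cy'])/p['fy'],1]);return o,d/np.linalg.norm(d)
def atz(p,uv,z):
    o,d=ray(p,uv);return o+d*(z-o[2])/d[2]
def tri(p,u,q,v):
    a,d=ray(p,u);b,e=ray(q,v)
    s=np.linalg.lstsq(np.c_[d,-e],b-a,rcond=None)[0];P=a+s[0]*d;Q=b+s[1]*e
    return (P+Q)/2,np.linalg.norm(P-Q)
E
python3 - <<'E'
from h import *
S=shot('scene','s0.png');T=shot('top','t0.png')
np.set_printoptions(precision=4,suppress=True)
for p,n in((S,'S'),(T,'T')):
    o,d=ray(p,(p['cx'],p['cy']));print(n,p['fx'],o,d)
    for q in ['gauge','cradle','plunger_mid','roller','paddle','stand','jar','screwdriver','loupe']:
        print(n,q,[(round(r['score'],2),np.round(r['uv'],1).tolist()) for r in env.landmark_of(q,p)[:3]],[(round(r['score'],2),np.round(r['box']).tolist()) for r in env.regions_of(q,p)[:3]])
print(env.sense())
E
```

```text
pics
S 612.7422003051182 [ 1.7534 -0.1805  0.8387] [-0.8408  0.1296 -0.5256]
S gauge [(0.89, [318.8, 290.2]), (0.43, [477.3, 258.9])] [(0.65, [256.0, 272.0, 404.0, 312.0]), (0.59, [120.0, 248.0, 177.0, 266.0]), (0.4, [281.0, 276.0, 294.0, 295.0])]
S cradle [(0.74, [346.4, 287.4])] [(0.89, [256.0, 274.0, 407.0, 313.0])]
S plunger_mid [(0.89, [366.2, 274.5])] [(0.67, [256.0, 273.0, 406.0, 311.0])]
S roller [(0.63, [287.5, 285.4]), (0.6, [268.3, 252.7])] [(0.62, [280.0, 275.0, 296.0, 297.0])]
S paddle [(0.91, [265.0, 252.2]), (0.76, [227.0, 275.6]), (0.75, [268.3, 225.6])] [(0.67, [215.0, 214.0, 231.0, 246.0]), (0.58, [257.0, 198.0, 278.0, 230.0]), (0.56, [214.0, 246.0, 240.0, 282.0])]
S stand [(0.88, [266.8, 253.5])] [(0.89, [250.0, 236.0, 285.0, 265.0])]
S jar [(0.79, [377.1, 241.7])] [(0.63, [368.0, 226.0, 386.0, 252.0])]
S screwdriver [] [(0.72, [122.0, 251.0, 153.0, 263.0]), (0.23, [258.0, 275.0, 406.0, 312.0])]
S loupe [(0.67, [479.0, 256.1])] [(0.53, [474.0, 243.0, 488.0, 264.0])]
T 621.7319941380117 [ 0.4207 -0.0225  1.2537] [ 0.0632  0.0026 -0.998 ]
T gauge [(0.61, [320.9, 172.
[... 718 characters left out ...]
er [(0.89, [519.8, 257.3])] [(0.87, [488.0, 237.0, 560.0, 280.0])]
T loupe [(0.84, [116.8, 225.4]), (0.65, [295.5, 173.6]), (0.59, [237.4, 263.1])] [(0.63, [98.0, 216.0, 127.0, 232.0])]
{'time_s': 1.9, 'joint_positions': array([-70.6918,   6.6456,  82.5965,   0.0023,  90.7559,  -2.1674]), 'qvel': array([ 0.0054, -0.0535,  0.1217, -0.0375, -0.0576,  0.0894]), 'joint_efforts': array([  0.0049, -73.1732, -63.2632,   0.0001,   0.0008,  -0.    ]), 'eef_pos': array([ 0.2471, -0.6282,  0.2313]), 'tcp_rot': array([179.9979,  -0.0022,  21.4756]), 'contact_force': array([ 0.8696, -0.0497,  0.0329]), 'torque': array([-0.0258,  0.0282, -0.0301]), 'grasp_force': 0.0, 'gripper_width': 0.08536660476554356}
```

```bash
python3 - <<'E'
import cv2
t=cv2.imread('pics/t0.png');s=cv2.imread('pics/s0.png')
cv2.imwrite('pics/t1.png',cv2.resize(t[130:350,200:466],None,fx=3,fy=3,interpolation=3)[:600])
c=cv2.resize(s[190:340,200:420],None,fx=3.6,fy=3.6,interpolation=3)
cv2.imwrite('pics/s1.png',c)
E
```

```text
(no output)
```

View pics/t1.png

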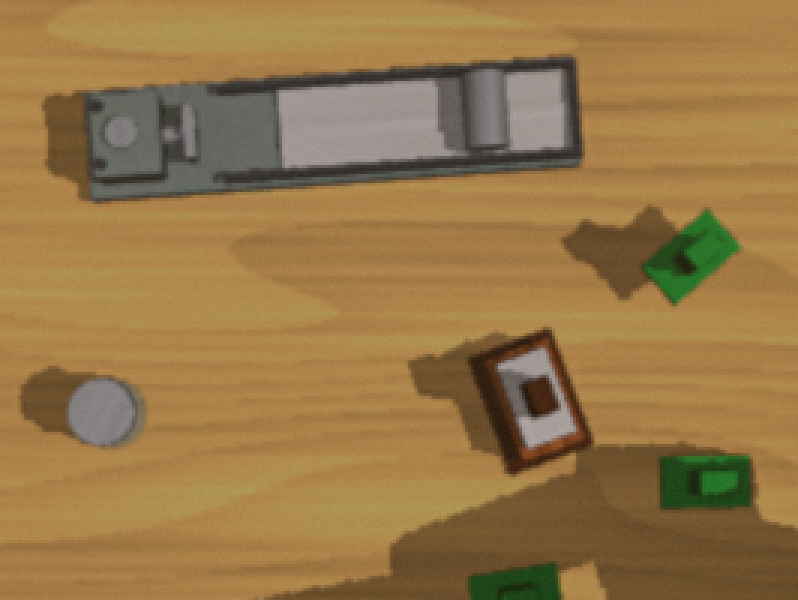

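View pics/s1.png

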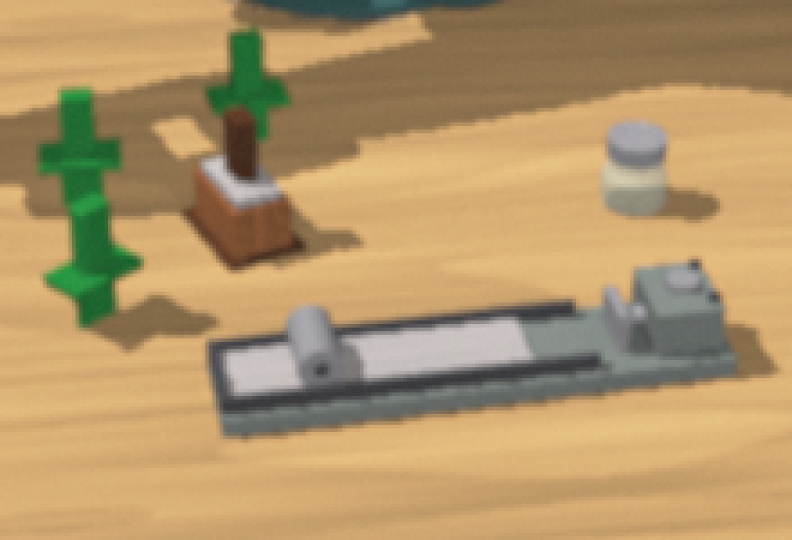

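```bash
cat > fit.py <<'E'
from h import *
from scipy.optimize import least_squares
np.set_printoptions(precision=4,suppress=True)
S=shot('scene');T=shot('top')
t=lambda c,r:(200+c/3-1/3,130+r/3-1/3)
s=lambda c,r:(200+c/3.6-.36,190+r/3.6-.36)
def W(q,P):
    a=q[2];c,n=np.cos(a),np.sin(a);P=np.array(P)/1e3
    return np.c_[q[0]+c*P[:,0]-n*P[:,1],q[1]+n*P[:,0]+c*P[:,1],q[3]+P[:,2]]
def fit(obs,q0,fz=True):
    def f(q):
        q=np.r_[q,0] if len(q)==3 else q
        return np.concatenate([(proj(p,W(q,[P]))[0]-uv) for p,uv,P in obs])
    r=least_squares(f,q0 if fz else q0[:3],loss='soft_l1');print(np.r_[r.x[:2],np.degrees(r.x[2]),r.x[3:]]);print(f(r.x).reshape(-1,2).round(1).tolist());return r.x
for c in [(576,57),(95,202),(540,395)]: print(atz(T,t(*c),.0))
G=[(T,t(95,202),(184,37,0)),(T,t(581,165),(-146,37,0)),(T,t(279,128),(60,0,20)),
   (S,s(224,437),(-146,-37,0)),(S,s(735,373),(184,-37,0)),(T,t(91,98),(184,-37,20)),(T,t(576,57),(-146,-37,20))]
p0=atz(T,t(340,125),.0)
g=fit(G,[p0[0],p0[1],np.pi/2,0]);g3=fit(G,[p0[0],p0[1],np.pi/2,0],False)
for r,c in ((105,198),(160,201)):
    w=atz(T,t(c,r),.044);d=w[:2]-g3[:2];a=g3[2];print('plate edge gauge',d@[np.cos(a),np.sin(a)]*1e3,d@[-np.sin(a),np.cos(a)]*1e3)
w=atz(T,t(486,108),.050);d=w[:2]-g3[:2];print('roller x',d@[np.cos(a),np.sin(a)]*1e3,d@[-np.sin(a),np.cos(a)]*1e3)
# paddle: x axis ~ +Y world, y ~ -X world
P=[(T,t(500,362),(17,-29,42)),(T,t(547,346),(-17,-29,42)),(T,t(579,433),(-17,29,42)),(T,t(530,451),(17,29,42)),
   (T,t(522,382),(8,-12,90)),(T,t(545,376),(-8,-12,90)),(T,t(558,408),(-8,12,90)),(T,t(534,417),(8,12,90)),
   (S,s(248,206),(-17,-29,42)),(S,s(290,190),(17,-29,42)),(S,s(197,161),(-17,29,42))]
p0=atz(T,t(540,395),.06)
fit(P,[p0[0],p0[1],np.pi/2,0.006])
cv2.imwrite('pics/pc.png',np.hstack([cv2.resize(p['image'][b:b+h,a:a+w,::-1],(400,400),interpolation=3) for p,a,b,w,h in((T,345,230,60,60),(S,240,190,60,60))]))
E
python3 fit.py
```

```text
[ 0.685  -0.1529  0.    ]
[0.5831 0.1722 0.    ]
[ 0.4551 -0.1292  0.    ]
[ 0.6342 -0.0084 94.8496  0.0012]
[[0.1, 0.6], [0.3, 0.6], [-2.1, 1.0], [-1.7, 0.2], [-1.0, 0.2], [-2.5, -2.6], [0.0, -1.4]]
[ 0.634  -0.0084 94.8477]
[[0.2, 0.8], [0.3, 0.8], [-2.1, 1.2], [-1.7, 0.6], [-1.0, 0.5], [-2.5, -2.4], [-0.1, -1.2]]
plate edge gauge 106.41010248585424 -17.010967366283918
plate edge gauge 106.99349220247325 19.35045487388614
roller x -81.0593508399938 0.4328157309041568
[  0.4521  -0.1222 111.2709   0.0033]
[[-1.8, 1.0], [-1.2, 0.2], [-1.1, -0.9], [-1.1, -0.7], [0.2, 0.1], [0.5, -1.0], [0.8, 0.4], [0.8, 0.5], [-3.9, -1.0], [-2.9, 0.1], [0.5, 0.6]]
```

View pics/pc.png

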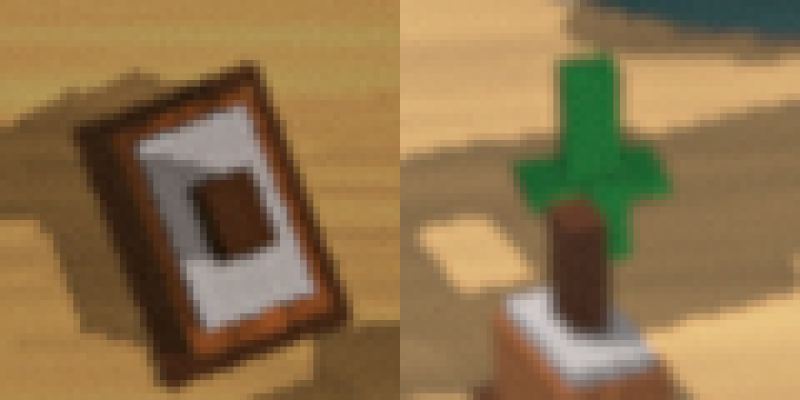

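```bash
cat > fit2.py <<'E'
exec(open('fit.py').read().split('for c in')[0])
G=[(T,t(95,202),(184,37,0)),(T,t(581,165),(-146,37,0)),(T,t(279,128),(60,0,20)),(T,t(207,90),(100,-30,26)),(T,t(216,180),(100,30,26)),
   (T,t(278,91),(60,-27,20)),(T,t(281,166),(60,27,26)),(T,t(568,154),(-140,27,26)),(T,t(563,69),(-140,-27,20)),
   (S,s(224,437),(-146,-37,0)),(S,s(735,373),(184,-37,0)),(S,s(530,361),(60,-27,26)),(S,s(522,318),(60,27,20))]
g=fit(G,[.634,-.008,1.65,0],False);a=g[2]
L=lambda w:((w[:2]-g[:2])@np.array([[np.cos(a),-np.sin(a)],[np.sin(a),np.cos(a)]])*1e3).round(1)
print('plate',L(atz(T,t(198,105),.044)),L(atz(T,t(201,160),.044)),'step',L(atz(T,t(279,128),.02)),'roller',L(atz(T,t(486,108),.05)))
k=lambda c,r:(345+c*.15-.4,230+r*.15-.4)
m=lambda c,r:(240+(c-400)*.15-.4,190+r*.15-.4)
P=[(T,k(135,150),(17,-29,42)),(T,k(247,106),(-17,-29,42)),(T,k(313,292),(-17,29,42)),(T,k(203,330),(17,29,42)),
   (T,k(205,180),(8,-12,90)),(T,k(253,168),(-8,-12,90)),(T,k(274,245),(-8,12,90)),(T,k(228,260),(8,12,90)),
   (S,m(572,380),(-17,-29,34)),(S,m(667,365),(17,-29,34)),(S,m(505,296),(-17,29,42)),(S,m(577,200),(0,0,90))]
fit(P,[.452,-.122,1.94,0.006])
E
python3 fit2.py
```

```text
[ 0.6346 -0.0081 94.6423]
[[-0.0, 0.2], [0.1, 0.8], [-2.2, 0.8], [0.6, -0.5], [-0.4, -0.7], [-2.8, -0.2], [-2.1, 1.0], [2.4, -2.3], [1.6, -0.1], [-1.7, 0.6], [-0.8, 0.9], [3.4, -1.3], [-0.5, -0.7]]
plate [106.3 -16. ] [106.7  20.3] step [55.4 -1.2] roller [-81.3   0.8]
[  0.4518  -0.1218 110.4069   0.0077]
[[-0.2, -0.9], [-0.5, -0.2], [-0.0, 0.0], [-0.1, 0.3], [-1.4, 0.5], [-0.5, -0.7], [0.8, -0.1], [-0.4, 0.6], [-0.8, 0.5], [-2.3, -0.6], [-0.3, -0.7], [-0.7, 0.7]]
```

```bash
cat >> h.py <<'E'
def go(x,y,z,yaw):
    s=env.sense();R=cv2.Rodrigues(np.zeros(3))[0]
    from scipy.spatial.transform import Rotation as Ro
    R=Ro.from_euler('xyz',s['tcp_rot'],degrees=True);Q=Ro.from_euler('xyz',[180,0,yaw],degrees=True)
    print('t',round(s['time_s'],2),'pos',s['eef_pos'].round(4),'rpy',s['tcp_rot'].round(2),'w',round(s['gripper_width'],4),'F',s['contact_force'].round(2))
    print('shift units',(R.inv().apply(np.array([x,y,z])-s['eef_pos'])/.03).round(3),'turn units',(np.degrees((R.inv()*Q).as_rotvec())/10).round(3))
E
python3 -c "
from h import *
go(.452,-.122,.2,20.5);go(.452,-.122,.058,20.5)"
```

```text
t 2.1 pos [ 0.2471 -0.6282  0.2313] rpy [180.    -0.    21.47] w 0.0852 F [-0.58 -0.04 -0.56]
shift units [ 12.532 -13.201   1.043] turn units [ 0.    -0.     0.097]
t 2.1 pos [ 0.2471 -0.6282  0.2313] rpy [180.    -0.    21.47] w 0.0852 F [-0.58 -0.04 -0.56]
shift units [ 12.532 -13.201   5.777] turn units [ 0.    -0.     0.097]
```

Call:
servo_tool([
  {"xyz":[0.8,-0.85,0],"dr":[0,0,0.1],"gripper":0},
  {"xyz":[0.9,-0.95,0],"dr":[0,0,0],"gripper":0},
  {"xyz":[0.9,-0.95,0],"dr":[0,0,0],"gripper":0},
  {"xyz":[0.9,-0.95,0],"dr":[0,0,0],"gripper":0},
  {"xyz":[0.9,-0.95,0],"dr":[0,0,0],"gripper":0},
  {"xyz":[0.9,-0.95,0],"dr":[0,0,0],"gripper":0},
  {"xyz":[0.9,-0.95,0],"dr":[0,0,0],"gripper":0},
  {"xyz":[0.9,-0.95,0],"dr":[0,0,0],"gripper":0},
  {"xyz":[0.9,-0.95,0],"dr":[0,0,0],"gripper":0},
  {"xyz":[0.9,-0.95,0.1],"dr":[0,0,0],"gripper":0},
  {"xyz":[0.9,-0.95,0.2],"dr":[0,0,0],"gripper":0},
  {"xyz":[0.9,-0.95,0.3],"dr":[0,0,0],"gripper":0},
  {"xyz":[0.9,-0.95,0.3],"dr":[0,0,0],"gripper":0},
  {"xyz":[0.6,-0.6,0.3],"dr":[0,0,0],"gripper":0},
  {"xyz":[0.2,-0.2,0.2],"dr":[0,0,0],"gripper":0},
])

```text
time_s: 3.98
eef_pos: [0.4584, -0.13, 0.189]
tcp_rot: [-180.0, 0.0, 20.6]
contact_force: [-0.8, -0.2, -0.6]
gripper_width: 0.0855
grasp_force: 0.0
```

```bash
python3 -c "
from h import *
go(.452,-.122,.058,20.5)"
```

```text
t 3.98 pos [ 0.4584 -0.13    0.189 ] rpy [-180.      0.     20.57] w 0.0855 F [-0.83 -0.24 -0.59]
shift units [-0.105 -0.324  4.367] turn units [-0.     0.     0.007]
```

Call:
servo_tool([
  {"xyz":[-0.1,-0.3,0.5],"dr":[0,0,0],"gripper":0},
  {"xyz":[0,0,0.7],"dr":[0,0,0],"gripper":0},
  {"xyz":[0,0,0.7],"dr":[0,0,0],"gripper":0},
  {"xyz":[0,0,0.3],"dr":[0,0,0],"gripper":0},
  {"xyz":[0,0,0],"dr":[0,0,0],"gripper":0},
])

```text
time_s: 4.6
eef_pos: [0.4519, -0.1238, 0.1226]
tcp_rot: [-180.0, 0.1, 20.5]
contact_force: [-0.5, -0.6, 0.6]
gripper_width: 0.0854
grasp_force: 0.0
```

```bash
python3 -c "
from h import *
go(.452,-.122,.058,20.5)
T=shot('top');S=shot('scene')
cv2.imwrite('pics/a.png',np.hstack([cv2.resize(p['image'][b:b+h,a:a+w,::-1],(400,400),interpolation=3) for p,a,b,w,h in((T,325,210,100,100),(S,210,160,100,100))]))
"
```

```text
t 4.6 pos [ 0.4519 -0.1238  0.1226] rpy [-1.7996e+02  6.0000e-02  2.0450e+01] w 0.0854 F [-0.53 -0.56  0.57]
shift units [ 0.028 -0.054  2.152] turn units [-0.004  0.006 -0.005]
```

View pics/a.png

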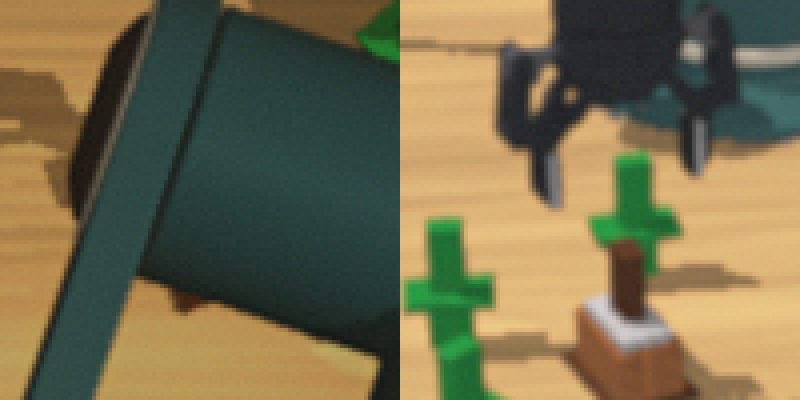

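Call:
servo_tool([
  {"xyz":[0,-0.05,0.5],"dr":[0,0,0],"gripper":0},
  {"xyz":[0,0,0.7],"dr":[0,0,0],"gripper":0},
  {"xyz":[0,0,0.6],"dr":[0,0,0],"gripper":0},
  {"xyz":[0,0,0.3],"dr":[0,0,0],"gripper":0},
  {"xyz":[0,0,0.17],"dr":[0,0,0],"gripper":0.3},
  {"xyz":[0,0,0],"dr":[0,0,0],"gripper":0.6},
  {"xyz":[0,0,0],"dr":[0,0,0],"gripper":1},
  {"xyz":[0,0,0],"dr":[0,0,0],"gripper":1},
  {"xyz":[0,0,0],"dr":[0,0,0],"gripper":1},
], force=60)

```text
time_s: 5.82
eef_pos: [0.4519, -0.1223, 0.0557]
tcp_rot: [180.0, -0.0, 20.5]
contact_force: [-0.7, -1.0, 3.3]
gripper_width: 0.0157
grasp_force: 58.6
```

Call:
servo_tool([
  {"xyz":[0,0,0],"dr":[0,0,0],"gripper":1},
  {"xyz":[0,0,0],"dr":[0,0,0],"gripper":1},
  {"xyz":[0,0,0],"dr":[0,0,0],"gripper":1},
], force=90)

```text
time_s: 6.2
eef_pos: [0.4519, -0.1224, 0.0558]
tcp_rot: [180.0, -0.0, 20.5]
contact_force: [-0.9, 0.0, 5.9]
gripper_width: 0.0151
grasp_force: 87.5
```

```bash
python3 -c "
from h import *
import json
s=env.sense();print(s['eef_pos'],s['tcp_rot'],s['contact_force'],s['torque'],s['grasp_force'],s['gripper_width'])"
```

```text
[ 0.45187361 -0.12235024  0.05576242] [ 1.79973347e+02 -3.37530996e-02  2.04729939e+01] [-0.85715885  0.00988768  5.9166129 ] [ 0.12206275  0.18274829 -0.02803919] 87.54490971565247 0.015089057880422297
```

Call:
servo_tool([
  {"xyz":[0,0,-0.2],"dr":[0,0,0],"gripper":1},
  {"xyz":[0,0,-0.4],"dr":[0,0,0],"gripper":1},
  {"xyz":[0,0,-0.6],"dr":[0,0,0],"gripper":1},
  {"xyz":[0,0,-0.7],"dr":[0,0,0],"gripper":1},
  {"xyz":[0,0,-0.5],"dr":[0,0,0],"gripper":1},
  {"xyz":[0,0,-0.2],"dr":[0,0,0.3],"gripper":1},
  {"xyz":[0,0,0],"dr":[0,0,0.65],"gripper":1},
  {"xyz":[0,0,0],"dr":[0,0,0.63],"gripper":1},
  {"xyz":[0,0,0],"dr":[0,0,0],"gripper":1},
])

```text
time_s: 7.32
eef_pos: [0.4517, -0.1223, 0.1337]
tcp_rot: [180.0, -0.0, 4.7]
contact_force: [0.5, -0.2, -0.6]
gripper_width: 0.0153
grasp_force: 87.6
```

```bash
python3 -c "
from h import *
go(.6441,-.1257,.12,4.64)"
```

```text
t 7.33 pos [ 0.4517 -0.1223  0.1337] rpy [ 1.7999e+02 -2.0000e-02  4.7100e+00] w 0.0153 F [ 0.55 -0.18 -0.6 ]
shift units [6.384 0.641 0.46 ] turn units [ 0.001 -0.002  0.007]
```

Call:
servo_tool([
  {"xyz":[0.4,0.06,0],"dr":[0,0,0],"gripper":1},
  {"xyz":[0.8,0.08,0],"dr":[0,0,0],"gripper":1},
  {"xyz":[0.9,0.1,0],"dr":[0,0,0],"gripper":1},
  {"xyz":[0.9,0.1,0],"dr":[0,0,0],"gripper":1},
  {"xyz":[0.9,0.1,0],"dr":[0,0,0],"gripper":1},
  {"xyz":[0.9,0.1,0],"dr":[0,0,0],"gripper":1},
  {"xyz":[0.8,0.06,0],"dr":[0,0,0],"gripper":1},
  {"xyz":[0.5,0.04,0.2],"dr":[0,0,0],"gripper":1},
  {"xyz":[0.2,0,0.2],"dr":[0,0,0],"gripper":1},
  {"xyz":[0.08,0,0.06],"dr":[0,0,0],"gripper":1},
  {"xyz":[0,0,0],"dr":[0,0,0],"gripper":1},
])

```text
time_s: 8.7
eef_pos: [0.6436, -0.1258, 0.1193]
tcp_rot: [-180.0, 0.0, 4.7]
contact_force: [-0.1, -0.1, -1.3]
gripper_width: 0.0148
grasp_force: 87.6
```

```bash
python3 -c "
from h import *
go(.6441,-.1257,.0735,4.64)
T=shot('top');S=shot('scene')
cv2.imwrite('pics/b.png',np.hstack([cv2.resize(p['image'][b:b+h,a:a+w,::-1],(400,400),interpolation=3) for p,a,b,w,h in((T,310,130,100,100),(S,240,210,100,100))]))
"
```

```text
t 8.7 pos [ 0.6436 -0.1258  0.1193] rpy [-1.7999e+02  2.0000e-02  4.6800e+00] w 0.0148 F [-0.06 -0.07 -1.33]
shift units [ 1.700e-02 -1.000e-03  1.526e+00] turn units [-0.001  0.002  0.004]
```

View pics/b.png

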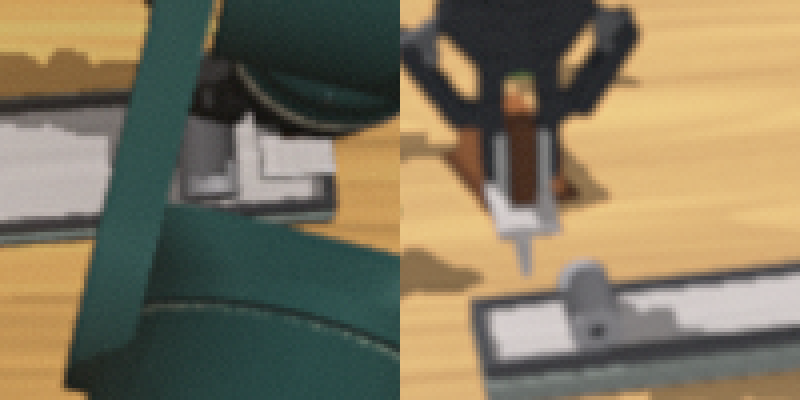

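```bash
python3 -c "
from h import *
S=shot('scene')
print(proj(S,[[.6586,-.1246,.0695],[.6586,-.1246,.0235]]), env.sense()['contact_force'])
T=shot('top')
a=np.radians(94.64);X=np.array([np.cos(a),np.sin(a)]);Y=np.array([-X[1],X[0]]);g=np.array([.6346,-.0081])
for q in [(-140,27,26),(-140,-27,26),(-140,-27,20),(-81,-25,35),(-81,25,35)]:
  w=g+(X*q[0]+Y*q[1])/1e3; print(q,proj(T,[[*w,q[2]/1e3]]),proj(S,[[*w,q[2]/1e3]]))
"
```

```text
[[270.4961748  278.45590934]
 [271.02322175 295.48721608]] [-0.79958701 -0.59908095 -1.54767652]
(-140, 27, 26) [[391.40651646 178.72004916]] [[258.60612816 284.92904077]]
(-140, -27, 26) [[389.26639641 151.95399709]] [[261.9044066  299.10160464]]
(-140, -27, 20) [[388.96546501 152.55942061]] [[261.99397683 301.29583996]]
(-81, -25, 35) [[360.10560116 154.17547379]] [[288.3103428  292.12330167]]
(-81, 25, 35) [[362.02672978 179.14625495]] [[284.48191487 279.25783111]]
```

Call:
servo_tool([
  {"xyz":[0,0,0.3],"dr":[0,0,0],"gripper":1},
  {"xyz":[0,0,0.4],"dr":[0,0,0],"gripper":1},
  {"xyz":[0,0,0.4],"dr":[0,0,0],"gripper":1},
  {"xyz":[0,0,0.25],"dr":[0,0,0],"gripper":1},
  {"xyz":[0,0,0.15],"dr":[0,0,0],"gripper":1},
  {"xyz":[0,0,0],"dr":[0,0,0],"gripper":1},
  {"xyz":[0,0,0],"dr":[0,0,0],"gripper":1},
])

```text
time_s: 9.78
eef_pos: [0.6441, -0.1258, 0.0748]
tcp_rot: [180.0, -0.0, 4.7]
contact_force: [-0.2, 0.1, -1.0]
gripper_width: 0.0155
grasp_force: 87.6
```

Call:
servo_tool([
  {"xyz":[0,-0.05,0],"dr":[0,0,0],"gripper":1},
  {"xyz":[0,-0.1,0],"dr":[0,0,0],"gripper":1},
  {"xyz":[0,-0.1,0],"dr":[0,0,0],"gripper":1},
  {"xyz":[0,-0.06,0],"dr":[0,0,0],"gripper":1},
  {"xyz":[0,-0.04,0],"dr":[0,0,0],"gripper":1},
  {"xyz":[0,-0.04,0],"dr":[0,0,0],"gripper":1},
  {"xyz":[0,-0.04,0],"dr":[0,0,0],"gripper":1},
  {"xyz":[0,-0.04,0],"dr":[0,0,0],"gripper":1},
  {"xyz":[0,-0.04,0],"dr":[0,0,0],"gripper":1},
  {"xyz":[0,-0.04,0],"dr":[0,0,0],"gripper":1},
  {"xyz":[0,-0.04,0],"dr":[0,0,0],"gripper":1},
  {"xyz":[0,-0.04,0],"dr":[0,0,0],"gripper":1},
  {"xyz":[0,-0.04,0],"dr":[0,0,0],"gripper":1},
  {"xyz":[0,-0.04,0],"dr":[0,0,0],"gripper":1},
])

```text
time_s: 11.52
eef_pos: [0.6422, -0.1045, 0.0744]
tcp_rot: [-180.0, -0.0, 4.7]
contact_force: [0.0, -0.2, -1.1]
gripper_width: 0.0148
grasp_force: 87.7
```

```bash
cat >> h.py <<'E'
A=np.radians(94.64);GX=np.array([np.cos(A),np.sin(A)]);GY=np.array([-GX[1],GX[0]]);G0=np.array([.6346,-.0081])
def st():
    s=env.sense();d=(s['eef_pos'][:2]-G0)*1e3;f=s['contact_force']
    print('t',round(s['time_s'],2),'gx %.2f gy %.2f bladez %.2f'%(d@GX,d@GY,s['eef_pos'][2]*1e3-49.8),'yaw',s['tcp_rot'].round(2),'Fx %.2f Fy %.2f Fz %.2f'%(f[:2]@GX,f[:2]@GY,f[2]),'tq',s['torque'].round(3))
    return s
E
python3 -c "
from h import *
st()
S=shot('scene');print([(r['score'],r['uv']) for r in env.landmark_of('roller',S)[:2]])
st()
cv2.imwrite('pics/c.png',cv2.resize(S['image'][250:330,240:420,::-1],(800,356),interpolation=3))"
```

```text
t 11.53 gx -96.66 gy 0.21 bladez 24.62 yaw [-180.     -0.      4.67] Fx -0.15 Fy -0.02 Fz -1.06 tq [0.005 0.004 0.01 ]
[(0.65, [289.1, 287.5])]
t 11.62 gx -96.60 gy 0.22 bladez 24.60 yaw [-180.      0.      4.68] Fx -0.11 Fy -0.08 Fz -1.93 tq [-0.052  0.025 -0.031]
```

View pics/c.png

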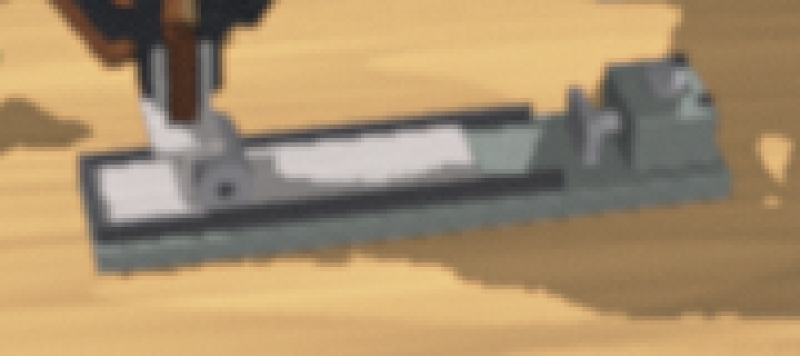

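Call:
servo_tool([
  {"xyz":[0,-0.05,0.03],"dr":[0,0,0],"gripper":1},
  {"xyz":[0,-0.06,0],"dr":[0,0,0],"gripper":1},
  {"xyz":[0,-0.08,0],"dr":[0,0,0],"gripper":1},
  {"xyz":[0,-0.1,0],"dr":[0,0,0],"gripper":1},
  {"xyz":[0,-0.1,0],"dr":[0,0,0],"gripper":1},
  {"xyz":[0,-0.1,0],"dr":[0,0,0],"gripper":1},
  {"xyz":[0,-0.1,0],"dr":[0,0,0],"gripper":1},
  {"xyz":[0,-0.1,0],"dr":[0,0,0],"gripper":1},
  {"xyz":[0,-0.1,0],"dr":[0,0,0],"gripper":1},
  {"xyz":[0,-0.1,0],"dr":[0,0,0],"gripper":1},
  {"xyz":[0,-0.1,0],"dr":[0,0,0],"gripper":1},
  {"xyz":[0,-0.1,0],"dr":[0,0,0],"gripper":1},
  {"xyz":[0,-0.1,0],"dr":[0,0,0],"gripper":1},
  {"xyz":[0,-0.1,0],"dr":[0,0,0],"gripper":1},
  {"xyz":[0,-0.1,0],"dr":[0,0,0],"gripper":1},
  {"xyz":[0,-0.1,0],"dr":[0,0,0],"gripper":1},
  {"xyz":[0,-0.1,0],"dr":[0,0,0],"gripper":1},
  {"xyz":[0,-0.1,0],"dr":[0,0,0],"gripper":1},
  {"xyz":[0,-0.1,0],"dr":[0,0,0],"gripper":1},
  {"xyz":[0,-0.1,0],"dr":[0,0,0],"gripper":1},
])

```text
time_s: 14.12
eef_pos: [0.6376, -0.0478, 0.0735]
tcp_rot: [180.0, -0.0, 4.7]
contact_force: [0.3, 0.1, -1.4]
gripper_width: 0.0151
grasp_force: 87.7
```

```bash
python3 -c "
from h import *
st()"
```

```text
t 14.12 gx -39.85 gy 0.25 bladez 23.72 yaw [180.    -0.     4.68] Fx 0.05 Fy -0.30 Fz -1.36 tq [-0.014  0.02  -0.006]
```

Call:
servo_tool([
  {"xyz":[0,-0.1,0],"dr":[0,0,0],"gripper":1},
  {"xyz":[0,-0.1,0],"dr":[0,0,0],"gripper":1},
  {"xyz":[0,-0.1,0],"dr":[0,0,0],"gripper":1},
  {"xyz":[0,-0.1,0],"dr":[0,0,0],"gripper":1},
  {"xyz":[0,-0.1,0],"dr":[0,0,0],"gripper":1},
  {"xyz":[0,-0.1,0],"dr":[0,0,0],"gripper":1},
  {"xyz":[0,-0.1,0],"dr":[0,0,0],"gripper":1},
  {"xyz":[0,-0.1,0],"dr":[0,0,0],"gripper":1},
  {"xyz":[0,-0.1,0],"dr":[0,0,0],"gripper":1},
  {"xyz":[0,-0.1,0],"dr":[0,0,0],"gripper":1},
  {"xyz":[0,-0.1,0],"dr":[0,0,0],"gripper":1},
  {"xyz":[0,-0.1,0],"dr":[0,0,0],"gripper":1},
  {"xyz":[0,-0.1,0],"dr":[0,0,0],"gripper":1},
  {"xyz":[0,-0.1,0],"dr":[0,0,0],"gripper":1},
  {"xyz":[0,-0.08,0],"dr":[0,0,0],"gripper":1},
  {"xyz":[0,-0.07,0],"dr":[0,0,0],"gripper":1},
  {"xyz":[0,-0.06,0],"dr":[0,0,0],"gripper":1},
  {"xyz":[0,-0.06,0],"dr":[0,0,0],"gripper":1},
])

```text
time_s: 16.38
eef_pos: [0.6335, 0.002, 0.0735]
tcp_rot: [180.0, -0.0, 4.7]
contact_force: [0.2, -0.0, -1.2]
gripper_width: 0.0153
grasp_force: 87.7
```

```bash
python3 -c "
from h import *
st()
S=shot('scene');print([(r['score'],r['uv']) for r in env.landmark_of('roller',S)[:2]])
w=lambda x:G0+(GX*x)/1e3
for x in (20,30,40,50,60): print(x,proj(S,[[*w(x),.035]]))
cv2.imwrite('pics/d.png',cv2.resize(S['image'][250:330,240:420,::-1],(800,356),interpolation=3))"
```

```text
t 16.38 gx 10.14 gy 0.30 bladez 23.71 yaw [180.    -0.     4.67] Fx -0.05 Fy -0.24 Fz -1.24 tq [-0.022 -0.001 -0.006]
[(0.58, [336.5, 285.8])]
20 [[330.32956736 280.53369285]]
30 [[334.61379602 280.04061504]]
40 [[338.88589725 279.54893299]]
50 [[343.14592245 279.05864079]]
60 [[347.39392277 278.56973255]]
```

View pics/d.png

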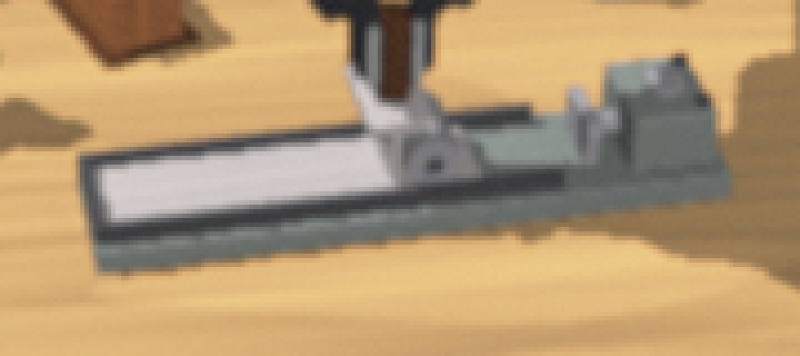

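Call:
servo_tool([
  {"xyz":[0,-0.06,0],"dr":[0,0,0],"gripper":1},
  {"xyz":[0,-0.06,0],"dr":[0,0,0],"gripper":1},
  {"xyz":[0,-0.06,0],"dr":[0,0,0],"gripper":1},
  {"xyz":[0,-0.06,0],"dr":[0,0,0],"gripper":1},
  {"xyz":[0,-0.06,0],"dr":[0,0,0],"gripper":1},
  {"xyz":[0,-0.06,0],"dr":[0,0,0],"gripper":1},
  {"xyz":[0,-0.06,0],"dr":[0,0,0],"gripper":1},
  {"xyz":[0,-0.06,0],"dr":[0,0,0],"gripper":1},
  {"xyz":[0,-0.05,0],"dr":[0,0,0],"gripper":1},
  {"xyz":[0,-0.05,0],"dr":[0,0,0],"gripper":1},
  {"xyz":[0,-0.04,0],"dr":[0,0,0],"gripper":1},
  {"xyz":[0,-0.04,0],"dr":[0,0,0],"gripper":1},
  {"xyz":[0,-0.03,0],"dr":[0,0,0],"gripper":1},
  {"xyz":[0,-0.03,0],"dr":[0,0,0],"gripper":1},
  {"xyz":[0,-0.03,0],"dr":[0,0,0],"gripper":1},
  {"xyz":[0,-0.03,0],"dr":[0,0,0],"gripper":1},
  {"xyz":[0,-0.03,0],"dr":[0,0,0],"gripper":1},
  {"xyz":[0,-0.03,0],"dr":[0,0,0],"gripper":1},
  {"xyz":[0,-0.03,0],"dr":[0,0,0],"gripper":1},
  {"xyz":[0,-0.03,0],"dr":[0,0,0],"gripper":1},
])

```text
time_s: 18.98
eef_pos: [0.6313, 0.0289, 0.0735]
tcp_rot: [-180.0, -0.0, 4.7]
contact_force: [-0.1, 0.0, -0.2]
gripper_width: 0.0151
grasp_force: 87.7
```

Call:
servo_tool([
  {"xyz":[0,-0.03,0],"dr":[0,0,0],"gripper":1},
  {"xyz":[0,-0.03,0],"dr":[0,0,0],"gripper":1},
  {"xyz":[0,-0.03,0],"dr":[0,0,0],"gripper":1},
  {"xyz":[0,-0.03,0],"dr":[0,0,0],"gripper":1},
  {"xyz":[0,-0.03,0],"dr":[0,0,0],"gripper":1},
  {"xyz":[0,-0.03,0],"dr":[0,0,0],"gripper":1},
  {"xyz":[0,-0.03,0],"dr":[0,0,0],"gripper":1},
  {"xyz":[0,-0.03,0],"dr":[0,0,0],"gripper":1},
  {"xyz":[0,-0.03,0],"dr":[0,0,0],"gripper":1},
  {"xyz":[0,-0.03,0],"dr":[0,0,0],"gripper":1},
])

```text
time_s: 20.23
eef_pos: [0.6306, 0.0378, 0.0735]
tcp_rot: [180.0, 0.0, 4.7]
contact_force: [-0.2, 0.1, -1.0]
gripper_width: 0.0153
grasp_force: 87.7
```

```bash
python3 -c "
from h import *
st()
S=shot('scene');print([(r['score'],r['uv']) for r in env.landmark_of('roller',S)[:2]])
w=lambda x:G0+(GX*x)/1e3
for x in (60,70,80,90): print(x,proj(S,[[*w(x),.031]]))
cv2.imwrite('pics/e.png',cv2.resize(S['image'][250:330,240:420,::-1],(800,356),interpolation=3))"
```

```text
t 20.23 gx 46.11 gy 0.31 bladez 23.68 yaw [180.     0.     4.67] Fx 0.11 Fy 0.24 Fz -1.01 tq [0.044 0.007 0.031]
[(0.75, [359.4, 280.4])]
60 [[347.32281613 280.00485686]]
70 [[351.55258767 279.51603852]]
80 [[355.77047117 279.02859404]]
90 [[359.97651666 278.54251763]]
```

View pics/e.png

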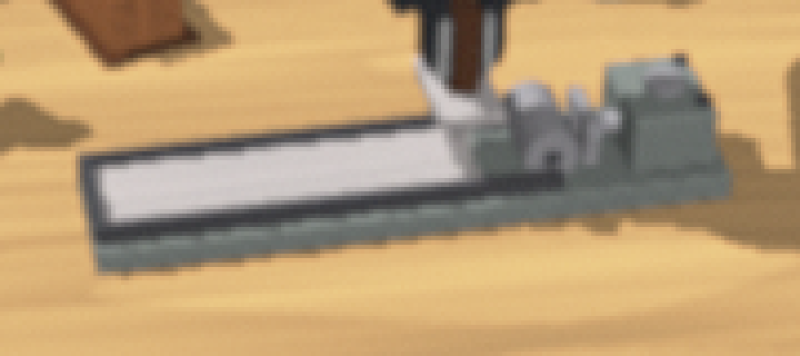

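Call:
servo_tool([
  {"xyz":[0,-0.05,0],"dr":[0,0,0],"gripper":1},
  {"xyz":[0,-0.07,0],"dr":[0,0,0],"gripper":1},
  {"xyz":[0,-0.07,0],"dr":[0,0,0],"gripper":1},
  {"xyz":[0,-0.07,0],"dr":[0,0,0],"gripper":1},
  {"xyz":[0,-0.07,0],"dr":[0,0,0],"gripper":1},
  {"xyz":[0,-0.07,0],"dr":[0,0,0],"gripper":1},
  {"xyz":[0,-0.06,0],"dr":[0,0,0],"gripper":1},
  {"xyz":[0,-0.06,0],"dr":[0,0,0],"gripper":1},
  {"xyz":[0,-0.05,0],"dr":[0,0,0],"gripper":1},
  {"xyz":[0,-0.03,0],"dr":[0,0,0],"gripper":1},
  {"xyz":[0,-0.03,0],"dr":[0,0,0],"gripper":1},
])

```text
time_s: 21.7
eef_pos: [0.629, 0.0566, 0.0735]
tcp_rot: [180.0, 0.0, 4.7]
contact_force: [0.4, -0.4, -0.8]
gripper_width: 0.015
grasp_force: 87.7
```

```bash
python3 -c "
from h import *
st()
T=shot('scene');print([(r['score'],r['uv']) for r in env.landmark_of('roller',T)[:2]]);st()"
```

```text
t 21.7 gx 64.97 gy 0.32 bladez 23.71 yaw [180.     0.     4.67] Fx -0.41 Fy -0.33 Fz -0.78 tq [ 0.006 -0.047  0.041]
[(0.56, [362.4, 279.9])]
t 21.8 gx 65.02 gy 0.33 bladez 23.71 yaw [180.    -0.     4.68] Fx 0.06 Fy -0.24 Fz -0.18 tq [ 0.015  0.011 -0.006]
```

Call:
servo_tool([
  {"xyz":[0,-0.03,0],"dr":[0,0,0],"gripper":1},
  {"xyz":[0,-0.03,0],"dr":[0,0,0],"gripper":1},
  {"xyz":[0,-0.03,0],"dr":[0,0,0],"gripper":1},
  {"xyz":[0,-0.03,0],"dr":[0,0,0],"gripper":1},
  {"xyz":[0,-0.03,0],"dr":[0,0,0],"gripper":1},
])

```text
time_s: 22.42
eef_pos: [0.6286, 0.0612, 0.0735]
tcp_rot: [180.0, 0.0, 4.7]
contact_force: [0.3, 0.6, -0.9]
gripper_width: 0.0149
grasp_force: 87.7
```

Call:
servo_tool([
  {"xyz":[0,-0.02,0],"dr":[0,0,0],"gripper":1},
  {"xyz":[0,-0.02,0],"dr":[0,0,0],"gripper":1},
])

```text
time_s: 22.68
eef_pos: [0.6285, 0.0623, 0.0735]
tcp_rot: [-180.0, 0.0, 4.7]
contact_force: [-0.7, 0.4, -0.5]
gripper_width: 0.0146
grasp_force: 87.7
```

Call:
servo_tool([
  {"xyz":[0,-0.02,0],"dr":[0,0,0],"gripper":1},
  {"xyz":[0,-0.02,0],"dr":[0,0,0],"gripper":1},
])

```text
time_s: 22.92
eef_pos: [0.6285, 0.0635, 0.0735]
tcp_rot: [-180.0, -0.0, 4.7]
contact_force: [0.4, -0.9, -1.5]
gripper_width: 0.0151
grasp_force: 87.7
```

Call:
servo_tool([
  {"xyz":[0,-0.02,0],"dr":[0,0,0],"gripper":1},
  {"xyz":[0,-0.02,0],"dr":[0,0,0],"gripper":1},
])

```text
time_s: 23.18
eef_pos: [0.6284, 0.0647, 0.0735]
tcp_rot: [180.0, -0.0, 4.7]
contact_force: [-0.3, 0.2, -0.7]
gripper_width: 0.0153
grasp_force: 87.7
```

Call:
servo_tool([
  {"xyz":[0,-0.02,0],"dr":[0,0,0],"gripper":1},
  {"xyz":[0,-0.02,0],"dr":[0,0,0],"gripper":1},
])

```text
time_s: 23.42
eef_pos: [0.6283, 0.0659, 0.0735]
tcp_rot: [180.0, -0.0, 4.7]
contact_force: [0.2, -0.3, -1.3]
gripper_width: 0.015
grasp_force: 87.7
```

```bash
python3 -c "
from h import *
st()
S=shot('scene');print([(r['score'],r['uv']) for r in env.landmark_of('roller',S)[:2]])
st()
cv2.imwrite('pics/f.png',cv2.resize(S['image'][250:310,320:420,::-1],(800,480),interpolation=3))"
```

```text
t 23.43 gx 74.29 gy 0.33 bladez 23.73 yaw [180.    -0.     4.67] Fx -0.31 Fy -0.17 Fz -1.31 tq [-0.049 -0.014 -0.022]
[(0.43, [364.9, 278.2])]
t 23.52 gx 74.31 gy 0.35 bladez 23.70 yaw [-180.      0.      4.68] Fx -0.27 Fy 0.32 Fz -2.10 tq [ 0.013  0.009 -0.021]
```

View pics/f.png

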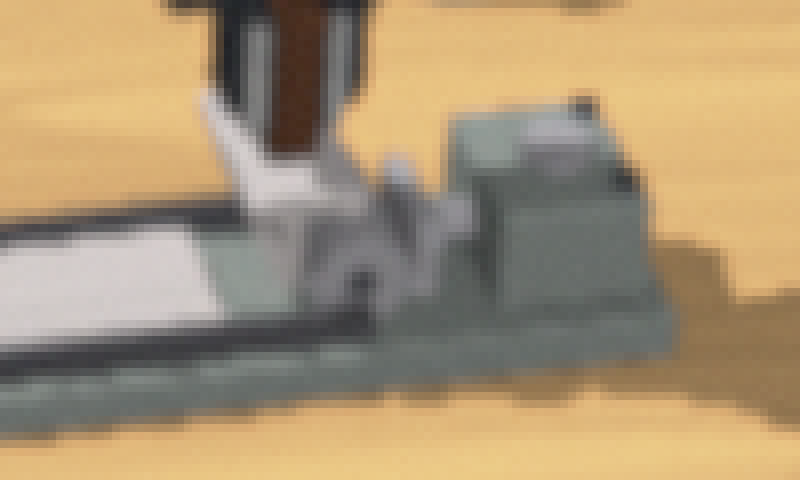

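Call:
servo_tool([
  {"xyz":[0,-0.02,0],"dr":[0,0,0],"gripper":1},
  {"xyz":[0,-0.02,0],"dr":[0,0,0],"gripper":1},
])

```text
time_s: 23.78
eef_pos: [0.6282, 0.0671, 0.0735]
tcp_rot: [-180.0, 0.0, 4.7]
contact_force: [-0.0, 0.3, -0.5]
gripper_width: 0.0155
grasp_force: 87.7
```

Call:
servo_tool([
  {"xyz":[0,-0.02,0],"dr":[0,0,0],"gripper":1},
  {"xyz":[0,-0.02,0],"dr":[0,0,0],"gripper":1},
])

```text
time_s: 24.02
eef_pos: [0.6281, 0.0682, 0.0735]
tcp_rot: [180.0, -0.0, 4.7]
contact_force: [0.3, -3.8, -0.3]
gripper_width: 0.015
grasp_force: 87.7
```

Call:
servo_tool([
  {"xyz":[0,-0.01,0],"dr":[0,0,0],"gripper":1},
])

```text
time_s: 24.15
eef_pos: [0.6281, 0.0683, 0.0735]
tcp_rot: [180.0, -0.0, 4.7]
contact_force: [0.2, -3.9, -1.2]
gripper_width: 0.0152
grasp_force: 87.7
```

```bash
python3 -c "
from h import *
st()"
```

```text
t 24.15 gx 76.69 gy 0.32 bladez 23.73 yaw [179.97  -0.     4.67] Fx -3.87 Fy 0.11 Fz -1.25 tq [-0.741 -0.033 -0.061]
```

Call:
servo_tool([
  {"xyz":[0,-0.015,0],"dr":[0,0,0],"gripper":1},
])

```text
time_s: 24.28
eef_pos: [0.628, 0.0687, 0.0735]
tcp_rot: [180.0, 0.0, 4.7]
contact_force: [0.5, -5.2, -0.4]
gripper_width: 0.0153
grasp_force: 87.8
```

```bash
python3 -c "
from h import *
st()"
```

```text
t 24.27 gx 77.11 gy 0.32 bladez 23.71 yaw [179.97   0.     4.67] Fx -5.24 Fy -0.08 Fz -0.36 tq [-1.056 -0.086 -0.008]
```

Call:
servo_tool([
  {"xyz":[0,-0.006,0],"dr":[0,0,0],"gripper":1},
])

```text
time_s: 24.4
eef_pos: [0.628, 0.0689, 0.0735]
tcp_rot: [180.0, -0.0, 4.7]
contact_force: [0.2, -5.4, 0.3]
gripper_width: 0.0149
grasp_force: 87.8
```

```bash
python3 -c "
from h import *
st()"
```

```text
t 24.4 gx 77.28 gy 0.31 bladez 23.73 yaw [179.97  -0.     4.67] Fx -5.42 Fy 0.23 Fz 0.27 tq [-1.193 -0.079 -0.044]
```

Call:
servo_tool([
  {"xyz":[0,0,0],"dr":[0,0,0],"gripper":1},
])

```text
time_s: 24.52
eef_pos: [0.628, 0.0689, 0.0735]
tcp_rot: [180.0, -0.0, 4.7]
contact_force: [0.5, -5.0, -0.9]
gripper_width: 0.0149
grasp_force: 87.8
```

```bash
python3 -c "
from h import *
st()
for i in range(2): shot('top');st()"
```

```text
t 24.52 gx 77.30 gy 0.30 bladez 23.73 yaw [179.97  -0.     4.67] Fx -5.02 Fy -0.08 Fz -0.87 tq [-1.172 -0.06   0.023]
t 24.57 gx 77.28 gy 0.32 bladez 23.72 yaw [179.97  -0.     4.67] Fx -5.48 Fy 0.33 Fz -1.56 tq [-1.135 -0.034 -0.027]
t 24.62 gx 77.28 gy 0.32 bladez 23.76 yaw [179.97  -0.     4.67] Fx -5.26 Fy 0.47 Fz -1.12 tq [-1.135 -0.064  0.037]
```

Call:
servo_tool([
  {"xyz":[0,-0.008,0],"dr":[0,0,0],"gripper":1},
  {"xyz":[0,0,0],"dr":[0,0,0],"gripper":1},
])

```text
time_s: 24.88
eef_pos: [0.628, 0.0691, 0.0735]
tcp_rot: [180.0, -0.0, 4.7]
contact_force: [0.8, -6.0, -0.1]
gripper_width: 0.0151
grasp_force: 87.8
```

```bash
python3 -c "
from h import *
st()
for i in range(3): shot('top');st()"
```

```text
t 24.88 gx 77.44 gy 0.31 bladez 23.74 yaw [179.96  -0.     4.67] Fx -6.00 Fy -0.27 Fz -0.13 tq [-1.248 -0.048  0.028]
t 24.93 gx 77.44 gy 0.30 bladez 23.75 yaw [179.96  -0.     4.67] Fx -6.10 Fy -0.53 Fz -0.56 tq [-1.244 -0.048 -0.004]
t 24.98 gx 77.45 gy 0.32 bladez 23.75 yaw [179.96  -0.     4.67] Fx -5.97 Fy -0.37 Fz -1.69 tq [-1.228 -0.104 -0.036]
t 25.02 gx 77.44 gy 0.33 bladez 23.73 yaw [179.96   0.     4.67] Fx -5.96 Fy -0.04 Fz 0.30 tq [-1.212 -0.062 -0.059]
```

Call:
servo_tool([
  {"xyz":[0,0,0],"dr":[0,0,0],"gripper":1},
  {"xyz":[0,0,0],"dr":[0,0,0],"gripper":1},
  {"xyz":[0,0,0],"dr":[0,0,0],"gripper":1},
  {"xyz":[0,0,0],"dr":[0,0,0],"gripper":1},
  {"xyz":[0,0,0],"dr":[0,0,0],"gripper":1},
  {"xyz":[0,0,0],"dr":[0,0,0],"gripper":1},
])

```text
time_s: 25.78
eef_pos: [0.628, 0.0691, 0.0735]
tcp_rot: [180.0, -0.0, 4.7]
contact_force: [-0.6, -4.8, -1.7]
gripper_width: 0.0149
grasp_force: 87.8
```

Call:
servo_tool([
  {"xyz":[0,0,0],"dr":[0,0,0],"gripper":1},
  {"xyz":[0,0,0],"dr":[0,0,0],"gripper":1},
  {"xyz":[0,0,0],"dr":[0,0,0],"gripper":1},
  {"xyz":[0,0,0],"dr":[0,0,0],"gripper":1},
  {"xyz":[0,0,0],"dr":[0,0,0],"gripper":1},
  {"xyz":[0,0,0],"dr":[0,0,0],"gripper":1},
])

```text
time_s: 26.52
eef_pos: [0.628, 0.069, 0.0735]
tcp_rot: [180.0, -0.0, 4.7]
contact_force: [0.6, -5.8, -0.6]
gripper_width: 0.0149
grasp_force: 87.8
```

```bash
python3 -c "
from h import *
st()"
```

```text
t 26.52 gx 77.43 gy 0.32 bladez 23.74 yaw [179.96  -0.     4.67] Fx -5.82 Fy -0.08 Fz -0.61 tq [-1.21  -0.045 -0.008]
```

Call:
servo_tool([
  {"xyz":[0,0.005,0],"dr":[0,0,0],"gripper":1},
  {"xyz":[0,0.005,0],"dr":[0,0,0],"gripper":1},
  {"xyz":[0,0.005,0],"dr":[0,0,0],"gripper":1},
  {"xyz":[0,0.005,0],"dr":[0,0,0],"gripper":1},
  {"xyz":[0,0.005,0],"dr":[0,0,0],"gripper":1},
  {"xyz":[0,0.005,0],"dr":[0,0,0],"gripper":1},
  {"xyz":[0,0.005,0],"dr":[0,0,0],"gripper":1},
  {"xyz":[0,0.005,0],"dr":[0,0,0],"gripper":1},
  {"xyz":[0,0.005,0],"dr":[0,0,0],"gripper":1},
  {"xyz":[0,0.005,0],"dr":[0,0,0],"gripper":1},
  {"xyz":[0,0.005,0],"dr":[0,0,0],"gripper":1},
  {"xyz":[0,0.005,0],"dr":[0,0,0],"gripper":1},
  {"xyz":[0,0.005,0],"dr":[0,0,0],"gripper":1},
  {"xyz":[0,0.005,0],"dr":[0,0,0],"gripper":1},
  {"xyz":[0,0.005,0],"dr":[0,0,0],"gripper":1},
  {"xyz":[0,0.005,0],"dr":[0,0,0],"gripper":1},
  {"xyz":[0,0.005,0],"dr":[0,0,0],"gripper":1},
  {"xyz":[0,0.005,0],"dr":[0,0,0],"gripper":1},
  {"xyz":[0,0.005,0],"dr":[0,0,0],"gripper":1},
  {"xyz":[0,0.005,0],"dr":[0,0,0],"gripper":1},
])

```text
time_s: 29.02
eef_pos: [0.6282, 0.0664, 0.0735]
tcp_rot: [-180.0, 0.0, 4.7]
contact_force: [1.3, -1.1, -1.1]
gripper_width: 0.0149
grasp_force: 88.0
```

```bash
python3 -c "
from h import *
st()"
```

```text
t 29.02 gx 74.81 gy 0.34 bladez 23.71 yaw [-180.      0.      4.67] Fx -1.15 Fy -1.17 Fz -1.13 tq [-0.009 -0.023  0.005]
```

Call:
servo_tool([
  {"xyz":[0,0.01,0],"dr":[0,0,0],"gripper":1},
  {"xyz":[0,0.02,0],"dr":[0,0,0],"gripper":1},
  {"xyz":[0,0.03,0],"dr":[0,0,0],"gripper":1},
  {"xyz":[0,0.04,0],"dr":[0,0,0],"gripper":1},
  {"xyz":[0,0.05,0],"dr":[0,0,0],"gripper":1},
  {"xyz":[0,0.06,0],"dr":[0,0,0],"gripper":1},
  {"xyz":[0,0.08,0],"dr":[0,0,0],"gripper":1},
  {"xyz":[0,0.1,0],"dr":[0,0,0],"gripper":1},
  {"xyz":[0,0.1,0],"dr":[0,0,0],"gripper":1},
  {"xyz":[0,0.1,0],"dr":[0,0,0],"gripper":1},
])

```text
time_s: 30.28
eef_pos: [0.6297, 0.0486, 0.0735]
tcp_rot: [-180.0, 0.0, 4.7]
contact_force: [0.9, 0.0, -1.6]
gripper_width: 0.0149
grasp_force: 88.0
```

```bash
python3 -c "
from h import *
st()
S=shot('scene');print([(r['score'],r['uv']) for r in env.landmark_of('roller',S)[:2]])
st()
cv2.imwrite('pics/i.png',cv2.resize(S['image'][250:310,320:420,::-1],(800,480),interpolation=3))"
```

```text
t 30.27 gx 56.88 gy 0.32 bladez 23.68 yaw [-180.      0.      4.67] Fx -0.04 Fy -0.93 Fz -1.58 tq [-0.023 -0.024 -0.04 ]
[(0.74, [363.7, 281.0])]
t 30.38 gx 56.79 gy 0.30 bladez 23.73 yaw [180.    -0.     4.66] Fx 0.07 Fy 0.75 Fz -0.93 tq [-0.017 -0.024  0.039]
```

View pics/i.png

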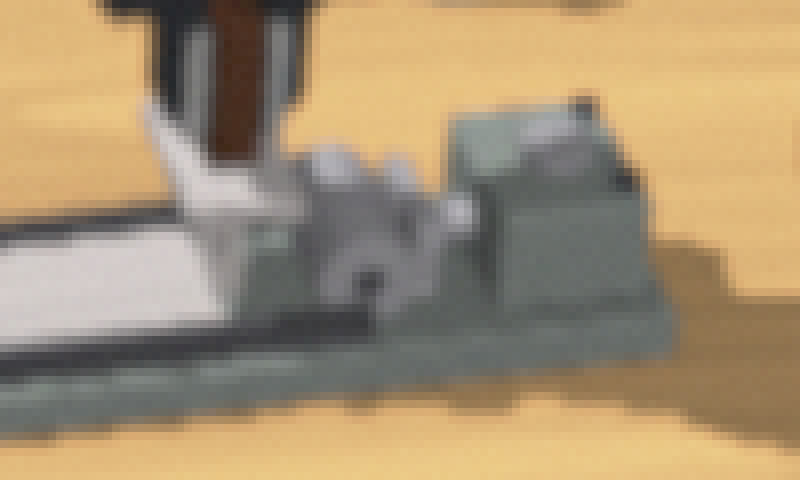

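Call:
servo_tool([
  {"xyz":[0,0.05,-0.2],"dr":[0,0,0],"gripper":1},
  {"xyz":[0,0.05,-0.5],"dr":[0,0,0],"gripper":1},
  {"xyz":[0,0,-0.6],"dr":[0,0,0],"gripper":1},
  {"xyz":[0,0,-0.5],"dr":[0,0,0],"gripper":1},
  {"xyz":[0,0,-0.2],"dr":[0,0,0],"gripper":1},
  {"xyz":[0,0,0],"dr":[0,0,0],"gripper":1},
])

```text
time_s: 31.12
eef_pos: [0.63, 0.0458, 0.134]
tcp_rot: [180.0, -0.0, 4.7]
contact_force: [0.8, -0.4, -2.1]
gripper_width: 0.0147
grasp_force: 88.0
```

```bash
python3 -c "
from h import *
go(.4519,-.1223,.1337,20.47)"
```

```text
t 31.12 pos [0.63   0.0458 0.134 ] rpy [ 1.80e+02 -4.00e-02  4.68e+00] w 0.0147 F [ 0.84 -0.41 -2.15]
shift units [-6.375e+00  5.102e+00  5.000e-03] turn units [ 1.000e-03 -4.000e-03 -1.579e+00]
```

Call:
servo_tool([
  {"xyz":[-0.4,0.3,0],"dr":[0,0,0],"gripper":1},
  {"xyz":[-0.8,0.65,0],"dr":[0,0,0],"gripper":1},
  {"xyz":[-0.9,0.7,0],"dr":[0,0,0],"gripper":1},
  {"xyz":[-0.9,0.7,0],"dr":[0,0,0],"gripper":1},
  {"xyz":[-0.9,0.75,0],"dr":[0,0,0],"gripper":1},
  {"xyz":[-0.9,0.75,0],"dr":[0,0,0],"gripper":1},
  {"xyz":[-0.8,0.65,0],"dr":[0,0,0],"gripper":1},
  {"xyz":[-0.5,0.4,0],"dr":[0,0,0],"gripper":1},
  {"xyz":[-0.28,0.2,0],"dr":[0,0,0],"gripper":1},
  {"xyz":[0,0,0],"dr":[0,0,-0.5],"gripper":1},
  {"xyz":[0,0,0],"dr":[0,0,-0.6],"gripper":1},
  {"xyz":[0,0,0],"dr":[0,0,-0.48],"gripper":1},
  {"xyz":[0,0,0],"dr":[0,0,0],"gripper":1},
  {"xyz":[0,0,0],"dr":[0,0,0],"gripper":1},
])

```text
time_s: 32.88
eef_pos: [0.4517, -0.1221, 0.1334]
tcp_rot: [-180.0, 0.0, 20.4]
contact_force: [0.1, -0.4, -1.4]
gripper_width: 0.0149
grasp_force: 88.0
```

```bash
python3 -c "
from h import *
go(.45187,-.12235,.1,20.47)"
```

```text
t 32.88 pos [ 0.4517 -0.1221  0.1334] rpy [-1.7999e+02  1.0000e-02  2.0380e+01] w 0.0149 F [ 0.14 -0.4  -1.38]
shift units [0.004 0.009 1.113] turn units [-0.001  0.001 -0.009]
```

Call:
servo_tool([
  {"xyz":[0,0.01,0.3],"dr":[0,0,0],"gripper":1},
  {"xyz":[0,0,0.5],"dr":[0,0,0],"gripper":1},
  {"xyz":[0,0,0.4],"dr":[0,0,0],"gripper":1},
  {"xyz":[0,0,0.2],"dr":[0,0,0],"gripper":1},
  {"xyz":[0,0,0.2],"dr":[0,0,0],"gripper":1},
  {"xyz":[0,0,0.2],"dr":[0,0,0],"gripper":1},
])

```text
time_s: 33.62
eef_pos: [0.4518, -0.1226, 0.0793]
tcp_rot: [180.0, -0.0, 20.5]
contact_force: [0.2, 0.8, -1.4]
gripper_width: 0.0148
grasp_force: 88.0
```

Call:
servo_tool([
  {"xyz":[0,0,0.2],"dr":[0,0,0],"gripper":1},
  {"xyz":[0,0,0.2],"dr":[0,0,0],"gripper":1},
  {"xyz":[0,0,0.15],"dr":[0,0,0],"gripper":1},
  {"xyz":[0,0,0.1],"dr":[0,0,0],"gripper":1},
  {"xyz":[0,0,0],"dr":[0,0,0],"gripper":1},
])

```text
time_s: 34.25
eef_pos: [0.4517, -0.1225, 0.0598]
tcp_rot: [-180.0, 0.0, 20.5]
contact_force: [0.7, 0.9, -1.6]
gripper_width: 0.015
grasp_force: 88.0
```

Another 4 mm; feel for the rim.

Call:
servo_tool([
  {"xyz":[0,0,0.05],"dr":[0,0,0],"gripper":1},
  {"xyz":[0,0,0.05],"dr":[0,0,0],"gripper":1},
  {"xyz":[0,0,0.03],"dr":[0,0,0],"gripper":1},
  {"xyz":[0,0,0],"dr":[0,0,0],"gripper":1},
])

```text
time_s: 34.75
eef_pos: [0.4517, -0.1226, 0.0561]
tcp_rot: [-180.0, 0.0, 20.5]
contact_force: [0.1, -0.4, -1.7]
gripper_width: 0.0149
grasp_force: 88.0
```

```bash
python3 -c "
from h import *
go(.45187,-.12235,.0558,20.47)"
```

```text
t 34.75 pos [ 0.4517 -0.1226  0.0561] rpy [-180.      0.     20.47] w 0.0149 F [ 0.12 -0.36 -1.66]
shift units [ 0.008 -0.004  0.009] turn units [-0.  0.  0.]
```

Call:
servo_tool([
  {"xyz":[0,0,0.02],"dr":[0,0,0],"gripper":1},
  {"xyz":[0,0,0.015],"dr":[0,0,0],"gripper":1},
  {"xyz":[0,0,0],"dr":[0,0,0],"gripper":1},
])

```text
time_s: 35.12
eef_pos: [0.4518, -0.1226, 0.0558]
tcp_rot: [180.0, -0.0, 20.5]
contact_force: [-5.7, 0.2, 9.7]
gripper_width: 0.0155
grasp_force: 89.5
```

Call:
servo_tool([
  {"xyz":[0,0,-0.02],"dr":[0,0,0],"gripper":1},
  {"xyz":[0,0,0],"dr":[0,0,0],"gripper":1},
], force=20)

```text
time_s: 35.38
eef_pos: [0.4518, -0.1226, 0.0558]
tcp_rot: [180.0, -0.0, 20.5]
contact_force: [-0.6, -0.0, 2.4]
gripper_width: 0.0151
grasp_force: 88.2
```

Call:
servo_tool([
  {"xyz":[0,0,0],"dr":[0,0,0],"gripper":0.75},
  {"xyz":[0,0,0],"dr":[0,0,0],"gripper":0.7},
  {"xyz":[0,0,0],"dr":[0,0,0],"gripper":0.4},
  {"xyz":[0,0,0],"dr":[0,0,0],"gripper":0.2},
  {"xyz":[0,0,0],"dr":[0,0,0],"gripper":0},
  {"xyz":[0,0,0],"dr":[0,0,0],"gripper":0},
])

```text
time_s: 36.12
eef_pos: [0.4517, -0.1226, 0.0557]
tcp_rot: [180.0, 0.0, 20.5]
contact_force: [-0.4, -0.4, -0.7]
gripper_width: 0.0855
grasp_force: 0.0
```

Open. Rise straight up and back away, then check.

Call:
servo_tool([
  {"xyz":[0,0,-0.3],"dr":[0,0,0],"gripper":0},
  {"xyz":[0,0,-0.6],"dr":[0,0,0],"gripper":0},
  {"xyz":[0,0,-0.8],"dr":[0,0,0],"gripper":0},
  {"xyz":[0,0,-0.9],"dr":[0,0,0],"gripper":0},
  {"xyz":[0,0,-0.9],"dr":[0,0,0],"gripper":0},
  {"xyz":[0,0,-0.9],"dr":[0,0,0],"gripper":0},
  {"xyz":[0,0,-0.8],"dr":[0,0,0],"gripper":0},
  {"xyz":[-0.4,0.6,0],"dr":[0,0,0],"gripper":0},
  {"xyz":[-0.5,0.9,0],"dr":[0,0,0],"gripper":0},
  {"xyz":[0,0.9,0],"dr":[0,0,0],"gripper":0},
  {"xyz":[0,0.9,0],"dr":[0,0,0],"gripper":0},
  {"xyz":[0,0.9,0],"dr":[0,0,0],"gripper":0},
  {"xyz":[0,0.9,0],"dr":[0,0,0],"gripper":0},
  {"xyz":[0,0.9,0],"dr":[0,0,0],"gripper":0},
  {"xyz":[0,0.6,0],"dr":[0,0,0],"gripper":0},
  {"xyz":[0,0,0],"dr":[0,0,0],"gripper":0},
  {"xyz":[0,0,0],"dr":[0,0,0],"gripper":0},
])

```text
time_s: 38.25
eef_pos: [0.4955, -0.3169, 0.212]
tcp_rot: [-180.0, -0.0, 20.5]
contact_force: [-0.4, 0.6, 0.6]
gripper_width: 0.0852
grasp_force: 0.0
```

```bash
python3 - <<'E'
from h import *
st();S=shot('scene');T=shot('top')
for n in('roller','paddle'):
  for p in(S,T): print(n,[(round(r['score'],2),np.round(r['uv'],1).tolist()) for r in env.landmark_of(n,p)[:4]],[(round(r['score'],2),np.round(r['box']).tolist()) for r in env.regions_of(n,p)[:4]])
# compare the paddle/stand patch before and after
for a,p,(x0,y0,x1,y1) in (('s0',S,(245,195,290,268)),('t0',T,(350,235,405,290))):
  i=cv2.imread(f'pics/{a}.png')[:,:,::-1].astype(int);d=np.abs(i-p['image'])[y0:y1,x0:x1].max(2)
  r,c=np.where(d>60);print(a,'changed px',len(r),d.mean().round(1),(c.min()+x0,c.max()+x0,r.min()+y0,r.max()+y0) if len(r) else '')
w=G0+GX*.092;print('roller at 92',proj(S,[[*w,.031]]),proj(T,[[*w,.031]]),proj(S,[[*(G0+GX*.07),.031]]),proj(T,[[*(G0+GX*.07),.031]]))
E
```

```text
t 38.25 gx -296.58 gy 163.58 bladez 162.18 yaw [-1.800e+02 -1.000e-02  2.048e+01] Fx 0.63 Fy 0.39 Fz 0.58 tq [-0.035 -0.002  0.026]
roller [(0.7, [363.2, 278.5])] [(0.6, [353.0, 270.0, 373.0, 289.0])]
roller [(0.68, [275.9, 173.9])] [(0.79, [265.0, 159.0, 281.0, 187.0])]
paddle [(0.91, [230.0, 276.9]), (0.74, [267.7, 250.3]), (0.62, [265.2, 251.0]), (0.62, [268.6, 226.0])] [(0.89, [210.0, 216.0, 233.0, 249.0]), (0.85, [214.0, 246.0, 242.0, 283.0]), (0.82, [257.0, 198.0, 280.0, 229.0]), (0.7, [258.0, 220.0, 277.0, 246.0])]
paddle [(0.9, [373.2, 328.2]), (0.62, [427.7, 215.0]), (0.58, [373.1, 262.7]), (0.57, [431.9, 287.8])] [(0.88, [355.0, 321.0, 388.0, 340.0]), (0.84, [363.0, 246.0, 393.0, 279.0]), (0.68, [416.0, 199.0, 445.0, 230.0])]
s0 changed px 648 23.9 (np.int64(245), np.int64(289), np.int64(207), np.int64(245))
t0 changed px 39 15.3 (np.int64(384), np.int64(401), np.int64(286), np.int64(289))
roller at 92 [[360.81630958 278.445466  ]] [[274.00364154 173.28947351]] [[351.55258767 279.51603852]] [[285.06429075 172.49005813]]
```

```bash
python3 -c "
from cell import env
print(env.sign_off())"
```

```text
the job is handed in; nothing more can be done
None
```

The job is handed in at about 38 s of the 64 s: the roller lies in the cradle after about 1.7 s at about 6 N (one reading 4.8 N) and a slow ease-off, the paddle is home and released in its stand, and nothing else was touched.

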